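# Turn and hold the cash box lock

## Task

Three look-alike keys hang in the white rack; only the middle-sized one, judged by the width of its blade, fits the lock in the top of the blue cash box. Lift that key out, push it down into the lock past the sticky pins (a firm push, with a little wiggling if it catches) until its collar sits on the lock face, turn it a quarter turn clockwise as seen from above, as far as it goes, and finish still holding the key turned against the lock's spring so that the bolt stays withdrawn. Leave the other two keys hanging and do not disturb the other things on the worktop.

Things in the scene. Friction and masses are not known exactly. Their poses are not given: they have to be found in the camera images.
- lock_face (a point): Centre of the keyway's mouth, in the square steel lock face (64 x 64 mm) on top of the cash box, 100 mm above the worktop. z up. The keyway is a slot 22.5 mm long along this point's y, 8.5 mm wide along x, mouth chamfered 2.5 mm. The key goes straight down, blade along y, either way round; fully home its collar rests on the face, bow centre 28 mm above this point.
- cash_box: Blue steel box 150 x 180 x 97 mm (x, y, z), fixed; origin under its centre. Two sticky pins in the lock, one on each broad side of the blade, resist the last 17 mm of insertion: 5 to 20 N, less if wiggled 1 to 2 mm across the blade. The key turns only within about 5 mm of home and, turned, cannot be pulled out. A flat bolt lies on the box top at the -x side, up to 1 mm above the lock face.
- lock_plug (a joint): Turn of the lock, rad: 0 at rest (keyway in line with the slot), growing clockwise seen from above, stop at 1.6. A spring (0.05 N m per rad) turns it back when let go. Key and plug have about 0.1 rad of play, so the key is turned some 0.1 rad past a quarter turn to reach the stop. Turning draws a small brass bolt 13 mm out of its keeper.
- rack_top (a point): Centre of the upper face of the white key rack's shelf (26 mm in x, 172 mm in y, 6 mm thick, 70 mm above the worktop; black base 64 x 180 mm; fixed). Three slots, 31 mm along y, 9 mm along x, at y = -52, 0, +52 mm; in each a key hangs by its collar, blade through the slot along y, visible under the shelf. Keys lift straight up. Which key is in which slot varies.
- key_middle: The key that fits: middle-sized of the three, blade 20 mm wide, 60 g or so. Origin on its axis at the underside of the round brass collar (26 mm across, 4 mm thick). z up along the key. Below: stem 6 mm thick, then the blade, 6 mm thick along x, 20 mm wide along y, from 14 to 35 mm below the origin, lower edge rounded.
- key_middle_bow (a point): Centre of the fitting key's bow, the upright grip plate: 8 mm thick along x, 30 mm wide along y, 32 mm high along z. The collar's underside is 28 mm below this point, the blade's lower edge 63 mm.
- key_middle_collar (a point): Fitting key: point on its axis at the underside of its collar. Axes as at the bow.
- key_small_bow (a point): Centre of the bow of a key that does not fit (blade 12 mm, bow 24 mm wide, turns idle), to be left hanging; otherwise shaped like the fitting key.
- key_large_bow (a point): Centre of the bow of a key that does not fit (blade 28 mm, bow 36 mm wide, does not enter), to be left hanging; otherwise shaped like the fitting key.
- mustard_pot: White pot with a red lid, 61 mm across, 48 mm high, origin at the centre of its underside; a bystander.
- pepper_pot: White pot with a black lid, 55 mm across, 62 mm high, origin at the centre of its underside; a bystander.
- till_roll_1: White paper roll, 64 mm across, 57 mm high, origin at the centre of its underside; a bystander.
- deli_pot_olive: Clear lidded pot with pale green filling, 73 mm across, 64 mm high, origin at the centre of its underside; a bystander.

How it is judged:
By the outcome, as a careful person would: the job done as asked, in the order asked, and still so for the second after the job is handed in, while the arm keeps its last pose, push and grip.
It also fails if it takes over 45 s, if anything falls off the work surface, if the arm or the gripper's body presses on something with over 40 N, if the wrist force passes 120 N, or if a joint passes its speed limit or range.

## Robot

A 6-joint arm with a two-finger parallel gripper is mounted at the origin on a cart in front of the work surface, level with it; the furniture and walls round the work are solid. World frame = base frame: x ahead of the robot, y to its left, z up, the work surface at z = 0. Lengths are in m, angles in rad, forces in N, time in s.
With the tool pointing down it reaches from about 0.4 to 0.825 m from the base axis. Payload 7 kg.
Tool frame: the origin (TCP) lies on the centre line of the jaws, within the pads' length; the fingertips stand 11 mm ahead of it and the grasp point (between the pads) lies 8 mm behind it; z points along the fingers, y is the line along which they close (so a half turn about z gives the same grasp; the last joint's range is limited). The gripper opens to 88 mm and grips with 3 to 60 N. Pads are 19 mm wide; open, the fingers measure 130 mm over their backs; the gripper's body (78 mm by 193 mm) begins 47 mm behind the grasp point.
Start: joints at [1.519, 0.359, 0.012, 0, -1.224, -0.288], TCP at [0.225, 0.636, 0.216] pointing down, gripper open.
Joint ranges: [-3.07, 3.07], [-1.43, 2.12], [-1.02, 1.25], [-3.03, 1.67], [-3.05, -0], [-3.03, 3.03]. Speed limits (rad/s): [2.39, 2.39, 3.01, 3.14, 3.14, 3.14].

## Interface

Orientations are given as a unit quaternion [w, x, y, z].
In Python, from bench import bot, effector, inverse_kinematics, cams gives the robot as it stands. Calls block until the motion is done:
- bot.goto(position, orientation): joint-space move of the TCP to a pose.
- bot.movel(position, frame=None, velocity=0.15, threshold=None): straight line of the TCP; frame=None keeps the orientation; velocity is the mean speed in m/s. With threshold (N) it stops when the force on the tool has changed by that much, and returns True; else False.
- bot.set_joints(angles): joint-space move.
- effector.move_gripper(opening): finger opening in m; the grip force is fixed at half the most; returns when the fingers have stopped.
- bot.sleep(seconds).
- inverse_kinematics(position, orientation): joint angles nearest the present ones, or None.
- cams.capture(name): name is "scene" or "top"; returns a dict with "frame" (400x640x3 uint8, red, green, blue), "mtx" (3x3 intrinsics, pixels), "dist_coeffs" ([k1, k2, p1, p2, k3] as OpenCV has them; the pictures are not rectified), "R" (3x3) and "t" (3): a world point X has camera coordinates R X + t. Camera axes: x right, y down, z forward; pixel columns grow to the right and rows downward; lengths in m; the calibration is good to about 2 mm. A picture is of the moment at which its call begins. There is no depth.
A pose or a line that the arm cannot do raises bot.IKError and nothing moves.
- bot.sign_off(): hands the job in; it is judged then, once.
Readings, each from a call of its own:
- bot.current_time(): time.
- bot.current_joint_positions(): joint angles.
- bot.current_joint_vel(): joint speeds.
- bot.current_joint_efforts(): joint torques, N m.
- bot.current_tcp_pos(): TCP position.
- bot.current_tool_rot(): TCP orientation.
- bot.current_force(): force on the tool from outside, world axes, zero at the start.
- bot.current_moment(): the same for the moment, N m.
- bot.current_width(): finger opening in m.
- bot.current_finger_force(): force on a finger pad.
Only numpy, scipy, OpenCV 4.12 (cv2) and the standard library are available. Lean on these libraries where they do the work, as an engineer would, in place of code of your own. Each camera call takes 0.05 s, during which the arm holds its last target. There are 200 camera calls.

## Working session

There is one attempt and no reset: what is moved stays moved. The work goes in short steps, each a Python script; the robot and the scene stay as the last script left them, time stands still between calls to the robot, and variables do not carry over. Pictures are saved under pics/ and viewed, at most 10 in all, crops included, and the job is handed in when it is done.

```bash
mkdir -p pics; ls; python3 - <<'E'
from bench import bot, effector, inverse_kinematics, cams
import cv2,numpy as np,pickle
d={}
for n in("scene","top"):
    c=cams.capture(n); d[n]=c; cv2.imwrite(f"pics/{n}0.png",c["frame"][:,:,::-1])
    print(n,c["mtx"].tolist(),c["dist_coeffs"],(-c["R"].T@c["t"]).round(3),c["R"].round(2).tolist())
pickle.dump(d,open("d0.pkl","wb"))
print(bot.current_tool_rot(),bot.current_time(),bot.current_width())
E
```

```text
pics
scene [[445.0839501420912, 0.0, 319.3235232211484], [0.0, 445.0839501420912, 201.04279244610348], [0.0, 0.0, 1.0]] [-0.12474481  0.          0.          0.          0.        ] [1.514 1.079 0.768] [[-0.76, 0.65, 0.01], [0.27, 0.33, -0.91], [-0.59, -0.69, -0.42]]
top [[381.1609476304842, 0.0, 325.40553551629074], [0.0, 381.1609476304842, 200.35243712816794], [0.0, 0.0, 1.0]] [-0.04601558  0.          0.          0.          0.        ] [ 0.342 -0.021  1.17 ] [[-0.13, -0.99, -0.0], [-0.97, 0.13, -0.21], [0.21, -0.02, -0.98]]
[ 7.49181147e-04  9.85591293e-01 -1.69142655e-01 -5.92088639e-05] 0.1 0.08798676586861846
```

View pics/scene0.png

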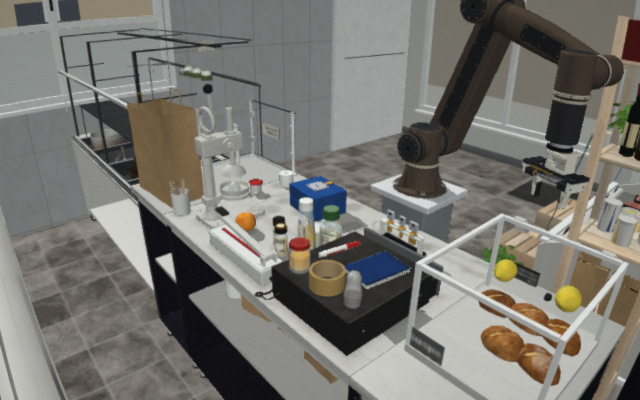

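View pics/top0.png

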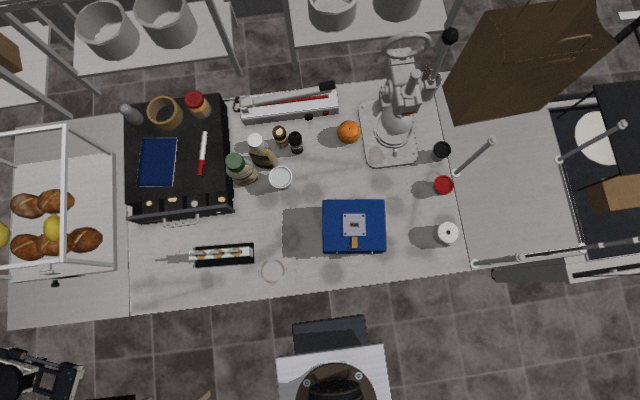

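The scene view has the blue box at (318,197) and the rack at (403,228). In the top view the box is at (353,226), the lock at (354,224), and the rack at (223,254). Next I'll zoom in.

```bash
python3 - <<'E'
import cv2,numpy as np,pickle
d=pickle.load(open("d0.pkl","rb"))
def crop(n,x0,y0,x1,y1): return cv2.resize(d[n]["frame"][y0:y1,x0:x1,::-1],(400,300),interpolation=cv2.INTER_CUBIC)
a=crop("scene",370,200,450,260);b=crop("scene",278,165,358,225)
c=crop("top",183,224,263,284);e=crop("top",313,194,393,254)
cv2.imwrite("pics/c0.png",np.vstack([np.hstack([a,b]),np.hstack([c,e])]))
E
```

```text
(no output)
```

View pics/c0.png

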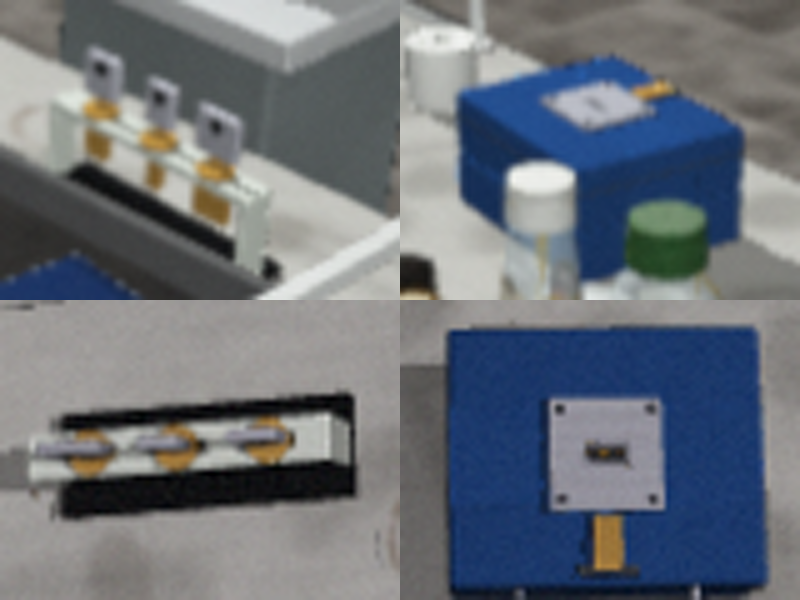

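Bottom-left (top view) shows three keys, with bows leaning outward. Top-left (scene view) shows blade widths left ≈ 28 px, centre ≈ 18 px and right ≈ 36 px, so the leftmost key in the scene view (≈(390,222)) is the middle-sized one. That should be the rightmost key in the top view (≈(236,251)). I'll measure and check this.

```bash
cat > h.py <<'E'
import cv2,numpy as np
from bench import bot, effector, inverse_kinematics, cams
def ray(c,uv):
    p=cv2.undistortPoints(np.array([[uv]],float),c["mtx"],c["dist_coeffs"])[0,0]
    return -c["R"].T@c["t"], c["R"].T@np.array([p[0],p[1],1])
def onz(c,uv,z):
    o,r=ray(c,uv); return o+r*(z-o[2])/r[2]
def tri(c1,a,c2,b):
    o,r=ray(c1,a);p,s=ray(c2,b)
    k=np.linalg.lstsq(np.c_[r,-s],p-o,rcond=None)[0]
    A=o+k[0]*r;B=p+k[1]*s
    return (A+B)/2,np.linalg.norm(A-B)
def proj(c,X):
    return cv2.projectPoints(np.array([X],float),cv2.Rodrigues(c["R"])[0],c["t"],c["mtx"],c["dist_coeffs"])[0][0,0]
def blobs(c,roi,f,amin):
    x0,y0,x1,y1=roi; im=c["frame"][y0:y1,x0:x1]; hsv=cv2.cvtColor(im,cv2.COLOR_RGB2HSV)
    m=f(hsv.astype(int)).astype(np.uint8)
    n,l,s,ce=cv2.connectedComponentsWithStats(m)
    return [(s[i,4],ce[i]+[x0,y0],s[i,:4]+[x0,y0,0,0],np.argwhere(l==i)[:,::-1]+[x0,y0]) for i in range(1,n) if s[i,4]>=amin]
brass=lambda h:(h[...,0]>8)&(h[...,0]<30)&(h[...,1]>100)&(h[...,2]>70)
E
python3 - <<'E'
from h import *
import pickle
d=pickle.load(open("d0.pkl","rb"));t=d["top"];s=d["scene"]
print("brass top rack")
for b in blobs(t,(183,224,263,284),brass,4): print(b[0],b[1],b[2],onz(t,b[1],.074))
print("brass scene rack")
for b in blobs(s,(370,200,450,260),brass,4): print(b[0],b[1],b[2],onz(s,b[1],.074))
steel=lambda h:(h[...,1]<70)&(h[...,2]>110)
print("lock")
for c,roi in((t,(328,206,378,246)),(s,(300,176,338,196))):
  for b in blobs(c,roi,steel,30):
    pts=np.array([onz(c,p,.1)[:2] for p in b[3]],np.float32)
    print(b[0],b[1],cv2.minAreaRect(pts))
print("slot")
for b in blobs(t,(345,218,365,232),lambda h:h[...,2]<110,4):
    pts=np.array([onz(t,p,.1)[:2] for p in b[3]],np.float32);print(b[0],b[1],cv2.minAreaRect(pts),pts.mean(0))
print("shelf")
for b in blobs(t,(185,240,258,270),lambda h:(h[...,1]<40)&(h[...,2]>185),15):
    pts=np.array([onz(t,p,.07)[:2] for p in b[3]],np.float32);print(b[0],b[1],cv2.minAreaRect(pts))
print("base")
for b in blobs(t,(185,236,263,274),lambda h:(h[...,2]<50),15):
    pts=np.array([onz(t,p,.0)[:2] for p in b[3]],np.float32);print(b[0],b[1],cv2.minAreaRect(pts))
E
```

```text
brass top rack
8 [236.625 247.75 ] [235 247   5   3] [0.4740764  0.22444643 0.074     ]
40 [218.   253.55] [214 249   9   9] [0.46440828 0.27928018 0.074     ]
8 [200.5 250.5] [199 250   4   2] [0.47963233 0.32912239 0.074     ]
24 [236.125      253.91666667] [232 252   9   5] [0.45665065 0.22737016 0.074     ]
21 [200.57142857 256.47619048] [197 255   8   4] [0.4624936  0.33004064 0.074     ]
brass scene rack
20 [389.55 221.65] [387 220   6   4] [0.46894903 0.22939411 0.074     ]
19 [389.10526316 228.47368421] [387 226   5   6] [0.50648934 0.26060171 0.074     ]
23 [401.13043478 227.69565217] [398 226   7   4] [0.47171008 0.2824863  0.074     ]
9 [400.66666667 234.44444444] [400 233   3   4] [0.5079572  0.31111162 0.074     ]
20 [412.8  233.75] [410 232   7   4] [0.47414879 0.33336726 0.074     ]
31 [411.87096774 240.80645161] [409 238   7   7] [0.51214322 0.36024058 0.074     ]
lock
450 [353.80444444 224.67555556] ((0.49314433336257935, -0.11761580407619476), (0.06265018880367279, 0.060125239193439484), 82.40202331542969)
78 [331.58974359 178.61538462] ((0.42689815163612366, -0.12293964624404907), (0.09273902326822281, 0.06452324986457825), 51.12114334106445)
132 [317.45454545 185.58333333] ((0.49078604578971863, -0.11367279291152954), (0.0711480900645256, 0.08255726844072342), 83.7469711303711)
slot
34 [354.  224.5] ((0.49296534061431885, -0.11770057678222656), (0.022721976041793823, 0.008588290773332119), 82.40396881103516) [ 0.49296418 -0.1176964 ]
shelf
23 [244.56521739 250.86956522] ((0.4624484181404114, 0.20458176732063293), (0.011571478098630905, 0.017231980338692665), 82.6114730834961)
base
166 [225.37951807 245.95783133] ((0.4934665560722351, 0.279458224773407), (0.17975974082946777, 0.015926646068692207), 83.7345199584961)
420 [224.0452381 261.3047619] ((0.4467674791812897, 0.28296127915382385), (0.17920538783073425, 0.022651532664895058), 87.68334197998047)
```

```bash
python3 - <<'E'
from h import *
import pickle
d=pickle.load(open("d0.pkl","rb"));t=d["top"];s=d["scene"]
T=blobs(t,(183,224,263,284),brass,3)
for lo,hi in((195,206),(212,224),(230,243)):
    p=np.vstack([b[3] for b in T if lo<b[1][0]<hi]); c=(p.max(0)+p.min(0))/2
    e=cv2.fitEllipse(p[cv2.convexHull(p.astype(np.int32),returnPoints=False)[:,0]].astype(np.float32)) if len(p)>8 else None
    print(p.min(0),p.max(0),onz(t,c,.0735),onz(t,e[0],.0735),e[1])
    for b in blobs(s,(370,200,450,260),brass,4):
        r=tri(t,c,s,b[1]); 
        if r[1]<.006: print("  tri",r,b[1])
def edge(c,roi,f,z,axis,mode):
    x0,y0,x1,y1=roi; h=cv2.cvtColor(c["frame"],cv2.COLOR_RGB2HSV).astype(int); m=f(h)
    P=[]
    for k in range(*( (x0,x1) if axis==0 else (y0,y1))):
        q=np.flatnonzero(m[y0:y1,k]) if axis==0 else np.flatnonzero(m[k,x0:x1])
        if len(q):
            v=q[0]-.5 if mode=="first" else q[-1]+.5
            P.append(onz(c,(k,v+y0) if axis==0 else (v+x0,k),z)[:2])
    l=cv2.fitLine(np.array(P,np.float32),cv2.DIST_HUBER,0,.001,.001).ravel()
    return np.degrees(np.arctan(l[1]/l[0])),l[2:]
blue=lambda h:(h[...,0]>100)&(h[...,0]<130)&(h[...,1]>120)
st=lambda h:(h[...,1]<70)&(h[...,2]>110)
print("box back",edge(t,(326,190,382,215),blue,.097,0,"first"),"front",edge(t,(326,230,382,260),blue,.097,0,"last"))
print("box L",edge(t,(315,203,340,247),blue,.097,1,"first"),"R",edge(t,(370,203,395,247),blue,.097,1,"last"))
print("lock bk",edge(t,(345,206,363,224),st,.1,0,"first"),"L",edge(t,(335,217,352,233),st,.1,1,"first"),"R",edge(t,(358,217,374,233),st,.1,1,"last"))
blk=lambda h:h[...,2]<55
print("base bk",edge(t,(198,236,252,250),blk,.0,0,"first"),"front",edge(t,(198,255,252,275),blk,.0,0,"last"))
# scene bow of leftmost key
sb=blobs(s,(384,206,398,222),lambda h:(h[...,1]<60)&(h[...,2]>130),10)
for b in sb: print(b[:3])
for X in ([.49,-.1177,.1],[.4657,.2265,.07],[.4657,.2265,.102]): print(proj(s,X),proj(t,X))
E
```

```text
[197 250] [204 258] [0.46965604 0.32994072 0.0735    ] [0.46970561 0.3302581  0.0735    ] (7.477187633514404, 8.731618881225586)
  tri (array([0.46999277, 0.33054211, 0.07130301]), np.float64(0.0002558077995784303)) [412.8  233.75]
  tri (array([0.47403023, 0.33582906, 0.04908588]), np.float64(0.004844753548280174)) [411.87096774 240.80645161]
[214 249] [222 257] [0.46603602 0.27929942 0.0735    ] [0.46614837 0.2802211  0.0735    ] (8.049664497375488, 8.575735092163086)
  tri (array([0.46672477, 0.27947359, 0.07104354]), np.float64(0.0012799731823245316)) [401.13043478 227.69565217]
  tri (array([0.47004369, 0.28454348, 0.04896045]), np.float64(0.003806164291060686)) [400.66666667 234.44444444]
[232 247] [240 256] [0.46364156 0.2272591  0.0735    ] [0.46386021 0.22775776 0.0735    ] (8.320796966552734, 9.101987838745117)
  tri (array([0.46448101, 0.22697888, 0.07154203]), np.float64(0.0018992729866635497)) [389.55 221.65]
  tri (array([0.46768896, 0.23151813, 0.04832869]), np.float64(0.003797105719966833)) [389.10526316 228.47368421]
box back (np.float32(82.41177), array([ 0.56548655
[... 272 characters left out ...]
k bk (np.float32(82.40797), array([ 0.5245664 , -0.12035778], dtype=float32)) L (np.float32(-8.0580015), array([ 0.49927527, -0.08566636], dtype=float32)) R (np.float32(-3.6492102), array([ 0.48600525, -0.14846277], dtype=float32))
base bk (np.float32(87.2874), array([0.49821484, 0.28775382], dtype=float32)) front (np.float32(87.09257), array([0.4357912 , 0.28239843], dtype=float32))
(np.int32(40), array([392.725, 215.75 ]), array([388, 210,  10,  12]))
(np.int32(32), array([385.625  , 217.53125]), array([384, 214,   6,   8]))
[318.19096042 184.74050465] [354.15426897 225.52621069]
[389.45075011 222.10589812] [236.48515411 250.85451114]
[390.20059145 213.64976263] [233.82735035 249.90317563]
```

Everything agrees. Middle key collar is at ≈ (0.464, 0.227) with yaw −2.9°, and triangulated z is 0.0715. Lock is at (0.493, −0.1177) with yaw −7.5°. Next I'll approach and grasp.

```bash
cat >> h.py <<'E'
from scipy.spatial.transform import Rotation as Ro
def q(yaw,sgn=1):   # jaws close along the key's x at this yaw (rad); tool down
    y=sgn*np.array([np.cos(yaw),np.sin(yaw),0]);z=np.array([0,0,-1.]);x=np.cross(y,z)
    v=Ro.from_matrix(np.c_[x,y,z]).as_quat(); return np.r_[v[3],v[:3]]
KEY=np.array([.4641,.2272]);KY=np.radians(-2.85)
LOCK=np.array([.4930,-.1177]);LY=np.radians(-7.5)
def st(): print("t",round(bot.current_time(),2),"tcp",np.round(bot.current_tcp_pos(),4),"F",np.round(bot.current_force(),1),"M",np.round(bot.current_moment(),2),"w",round(bot.current_width(),4),"ff",np.round(bot.current_finger_force(),1))
E
python3 - <<'E'
from h import *
for s in(1,-1):
    for p,y in((KEY,KY),(LOCK,LY),(LOCK,LY-1.75)):
        j=inverse_kinematics([*p,.2],q(y,s)); print(s,None if j is None else np.round(j,2))
bot.movel([.25,.42,.28],velocity=.25); st()
s=-1
js={s:inverse_kinematics([*LOCK,.13],q(LY-1.75,s)) for s in(1,-1)}
print(js)
E
```

```text
1 [ 0.84  0.11 -0.36  0.   -1.11  2.26]
1 [ 0.15  0.09 -0.38  0.   -1.1   2.86]
1 [ 0.15  0.09 -0.38  0.   -1.1   1.11]
-1 [ 0.84  0.11 -0.36  0.   -1.11 -0.89]
-1 [ 0.15  0.09 -0.38  0.   -1.1  -0.28]
-1 [ 0.15  0.09 -0.38  0.   -1.1  -2.03]
t 1.16 tcp [0.2499 0.4207 0.2795] F [ 0.1  0.8 -0.1] M [ 0.02 -0.   -0.01] w 0.0874 ff 0.0
{1: array([ 0.15372432,  0.15866915, -0.47313249,  0.        , -0.93899469,
        1.10696864]), -1: array([ 0.15372432,  0.15866915, -0.47313249,  0.        , -0.93899469,
       -2.03462402])}
```

```bash
python3 - <<'E'
from h import *
bot.goto([*KEY,.20],q(KY,-1)); st()
effector.move_gripper(.04)
hit=bot.movel([*KEY,.091],velocity=.12,threshold=8); print(hit); st()
c=cams.capture("scene"); im1=c["frame"][190:265,350:450,::-1]
effector.move_gripper(0.0); st()
c=cams.capture("scene"); im2=c["frame"][190:265,350:450,::-1]
cv2.imwrite("pics/g.png",np.vstack([cv2.resize(i,(400,300),interpolation=cv2.INTER_CUBIC) for i in(im1,im2)]))
E
```

```text
t 2.31 tcp [0.4641 0.2281 0.2   ] F [0.2 0.1 0.4] M [ 0.08 -0.02 -0.05] w 0.0875 ff 0.0
False
t 4.32 tcp [0.4645 0.2276 0.0916] F [-0.8  0.7  0.4] M [ 0.01 -0.01 -0.01] w 0.0403 ff 0.0
t 4.99 tcp [0.4641 0.2272 0.091 ] F [-0.3 -0.1  1.2] M [0.07 0.09 0.03] w 0.0077 ff 30.0
```

View pics/g.png

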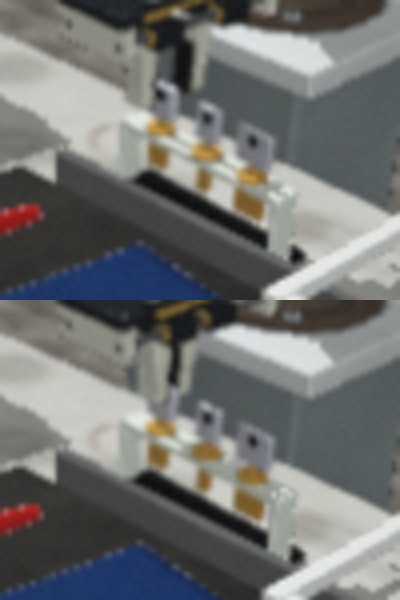

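Grip width is 7.7 mm at 30 N, and the bow is between the pads at crop (160,390). The collar of the held key is still on the shelf and the others are untouched. I'll lift, carry and check above the lock.

```bash
python3 - <<'E'
from h import *
bot.movel([*KEY,.20],velocity=.12); st()
bot.movel([*LOCK,.20],frame=q(LY,-1),velocity=.2); st()
bot.movel([*LOCK,.164],velocity=.1); bot.sleep(.3); st()
import pickle
s=cams.capture("scene");t=cams.capture("top");pickle.dump((s,t),open("d1.pkl","wb"))
f=lambda c,a,b,h:cv2.resize(c["frame"][b:b+h*3//4,a:a+h,::-1],(400,300),interpolation=cv2.INTER_CUBIC)
cv2.imwrite("pics/a.png",np.vstack([np.hstack([f(s,286,140,64),f(s,366,205,72)]),np.hstack([f(t,314,194,80),f(t,183,224,80)])]))
for b in blobs(s,(300,150,340,200),brass,5):print(b[:3])
col=0.164-.021
for z in(col+.004,col+.002,col,col-.014,col-.035): print(z,proj(s,[*LOCK,z]))
print("lockpt",proj(s,[*LOCK,.1]))
E
```

```text
t 6.1 tcp [0.4636 0.2268 0.1992] F [ 0.8  0.7 -0.8] M [ 0.08 -0.05 -0.01] w 0.0078 ff 30.0
t 7.98 tcp [ 0.493  -0.1172  0.2001] F [ 0.6  0.7 -0.5] M [ 0.1  -0.07 -0.01] w 0.0078 ff 30.0
t 8.79 tcp [ 0.4933 -0.1177  0.1645] F [ 1.5  0.1 -0.4] M [ 0.07 -0.04 -0.01] w 0.0077 ff 30.0
(np.int32(33), array([317.03030303, 176.66666667]), array([315, 173,   6,  10]))
(np.int32(13), array([328.53846154, 182.61538462]), array([325, 181,   7,   4]))
0.14700000000000002 [317.70710982 173.52422833]
0.14500000000000002 [317.70227015 174.01494333]
0.14300000000000002 [317.69743567 174.50519049]
0.129 [317.66373929 177.92383974]
0.10800000000000001 [317.61366808 183.00902199]
lockpt [317.59474191 184.93277647]
```

View pics/a.png

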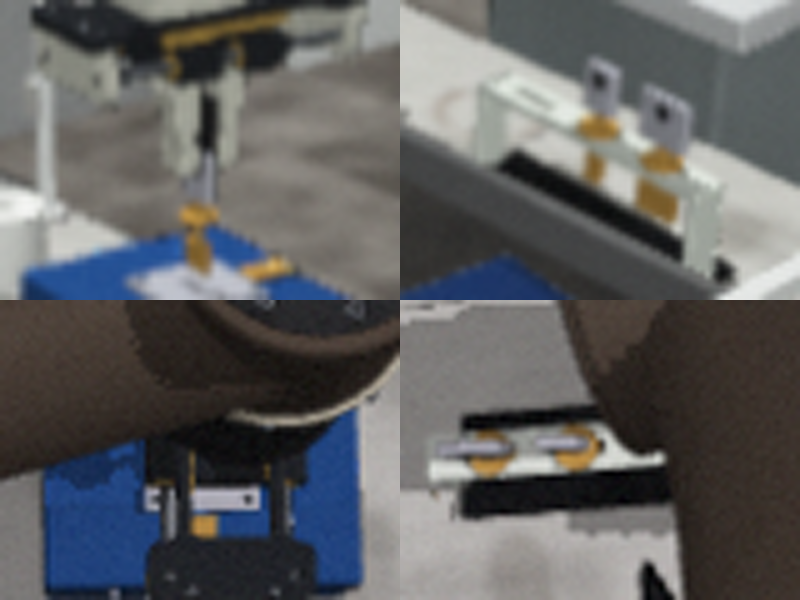

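The fitting key is gripped, blade tip just above the keyway (scene crop tip at (205,270)). The small and large keys still hang. The key's column at 317 matches the lock's 317.5. Next I'll push down, guarded.

```bash
python3 - <<'E'
from h import *
print(bot.movel([*LOCK,.140],velocity=.04,threshold=7)); st(); bot.sleep(.2); st()
E
```

```text
False
t 9.64 tcp [ 0.493  -0.1177  0.14  ] F [ 0.1  0.  -0.1] M [ 0.05 -0.21 -0.  ] w 0.0075 ff 30.0
t 9.84 tcp [ 0.493  -0.1177  0.1402] F [-1.  -0.3 -0.2] M [ 0.08 -0.26  0.06] w 0.0073 ff 30.0
```

```bash
python3 - <<'E'
from h import *
ax=np.array([np.cos(LY),np.sin(LY)])
for i,z in enumerate((.135,.131,.127,.124,.122,.121)):
    w=LOCK+ax*.0012*(-1)**i
    h=bot.movel([*w,z],velocity=.03,threshold=30); print(z,h); st()
    if h: break
bot.movel([*LOCK,bot.current_tcp_pos()[2]],velocity=.03); st()
E
```

```text
0.135 False
t 10.17 tcp [ 0.4938 -0.1179  0.1346] F [-1.   0.2 -1.1] M [ 0.08  0.12 -0.07] w 0.0075 ff 30.0
0.131 False
t 10.47 tcp [ 0.4926 -0.1176  0.1314] F [ 1.2 -0.9  2.8] M [-0.16 -0.66  0.02] w 0.0079 ff 30.0
0.127 False
t 10.78 tcp [ 0.4948 -0.1181  0.1285] F [-2.6  0.3 14.4] M [0.45 1.28 0.01] w 0.0077 ff 30.3
0.124 False
t 11.06 tcp [ 0.4932 -0.1176  0.1251] F [ 3.1 -1.9  3.2] M [-0.38 -1.28 -0.01] w 0.0077 ff 30.1
0.122 False
t 11.31 tcp [ 0.494  -0.1177  0.1215] F [ 1.8  0.1 -0.6] M [-0.01 -0.87  0.03] w 0.0076 ff 30.0
0.121 False
t 11.56 tcp [ 0.4927 -0.1174  0.1212] F [ 5.5 -1.1 -0. ] M [-0.35 -2.2  -0.01] w 0.0075 ff 30.2
t 11.81 tcp [ 0.4931 -0.1176  0.1211] F [4.3 0.2 0.9] M [-0.07 -1.73 -0.01] w 0.0078 ff 30.1
```

```bash
python3 - <<'E'
from h import *
print(bot.movel([*LOCK,.116],velocity=.015,threshold=14)); st(); bot.sleep(.2); st()
s=cams.capture("scene")
cv2.imwrite("pics/in.png",cv2.resize(s["frame"][150:198,286:350,::-1],(640,480),interpolation=cv2.INTER_CUBIC))
for z in(.104,.1):print(proj(s,[*LOCK,z]))
for b in blobs(s,(300,150,340,200),brass,5):print(b[:3])
E
```

```text
True
t 12.03 tcp [ 0.4939 -0.1178  0.1209] F [-0.3 -0.1  2.8] M [ 0.21 -0.22  0.01] w 0.0077 ff 30.0
t 12.23 tcp [ 0.4942 -0.1178  0.121 ] F [-0.3  0.6  3.9] M [0.2  0.42 0.03] w 0.0078 ff 30.0
[317.60419478 183.97182533]
[317.59474191 184.93277647]
(np.int32(47), array([320.70212766, 155.59574468]), array([312, 153,  19,   6]))
(np.int32(13), array([328.38461538, 182.53846154]), array([325, 181,   7,   4]))
(np.int32(12), array([317.08333333, 184.75      ]), array([315, 184,   5,   3]))
```

View pics/in.png

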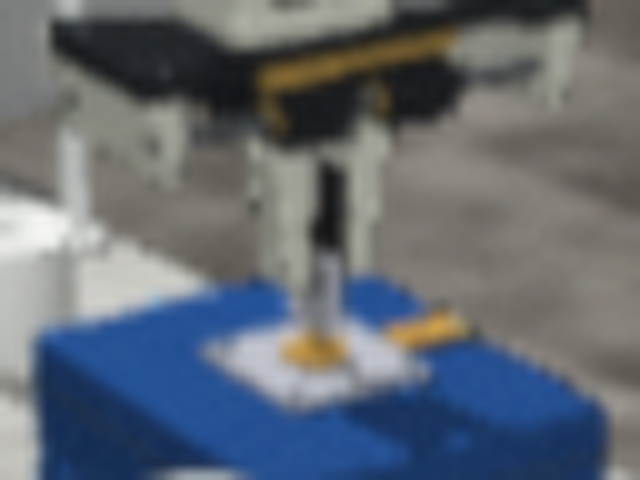

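The collar (crop (315,350)) sits on the lock face and the blade is fully in. Next I'll turn clockwise.

```bash
python3 - <<'E'
from h import *
C=bot.current_tcp_pos()[:2]*.5+.5*np.array([.4936,-.1178]); print(C)
for a in (.2,.5,.8,1.1,1.4,1.6,1.7,1.75):
    bot.goto([*C,.1203],q(LY-a,-1)); 
    m=bot.current_moment(); f=bot.current_force()
    yaw=Ro.from_quat(np.roll(bot.current_tool_rot(),-1)).as_matrix()[:,1]; 
    print(a,"act",round(LY-np.arctan2(-yaw[1],-yaw[0]),3)); st()
    if abs(m[2])>1.2 or np.linalg.norm(f)>30: print("stop");break
bot.sleep(.3); st()
s=cams.capture("scene");t=cams.capture("top")
f=lambda c,a,b,h:cv2.resize(c["frame"][b:b+h*3//4,a:a+h,::-1],(400,300),interpolation=cv2.INTER_CUBIC)
cv2.imwrite("pics/t.png",np.hstack([f(s,286,150,64),f(t,314,194,80)]))
E
```

```text
[ 0.49390118 -0.11779895]
0.2 act 0.201
t 12.59 tcp [ 0.4942 -0.1178  0.1209] F [-1.   1.   7.8] M [ 0.5   0.33 -0.03] w 0.0079 ff 30.0
0.5 act 0.5
t 12.98 tcp [ 0.4941 -0.1178  0.1209] F [-1.6  1.4  8.1] M [0.62 0.4  0.03] w 0.0076 ff 30.0
0.8 act 0.8
t 13.38 tcp [ 0.494  -0.1178  0.1209] F [-1.2  1.   8.2] M [0.64 0.47 0.03] w 0.0081 ff 30.0
1.1 act 1.1
t 13.77 tcp [ 0.494  -0.1177  0.1209] F [-1.7  1.6  9.6] M [ 0.67  0.58 -0.01] w 0.0076 ff 30.0
1.4 act 1.4
t 14.16 tcp [ 0.4939 -0.1177  0.1209] F [-2.1  2.4  9. ] M [ 0.72  0.62 -0.  ] w 0.0078 ff 30.0
1.6 act 1.6
t 14.47 tcp [ 0.4939 -0.1177  0.1209] F [-2.4  2.3  9.9] M [0.78 0.74 0.05] w 0.0077 ff 30.0
1.7 act 1.7
t 14.72 tcp [ 0.4939 -0.1177  0.1209] F [-2.9  1.9  9.1] M [0.87 0.65 0.03] w 0.0075 ff 30.0
1.75 act 1.75
t 14.97 tcp [ 0.4939 -0.1176  0.1209] F [-1.5  2.5  8.7] M [0.86 0.74 0.21] w 0.0079 ff 30.0
t 15.27 tcp [ 0.494  -0.1177  0.1209] F [-2.4  2.1 10. ] M [0.9  0.62 0.17] w 0.0076 ff 30.0
```

View pics/t.png

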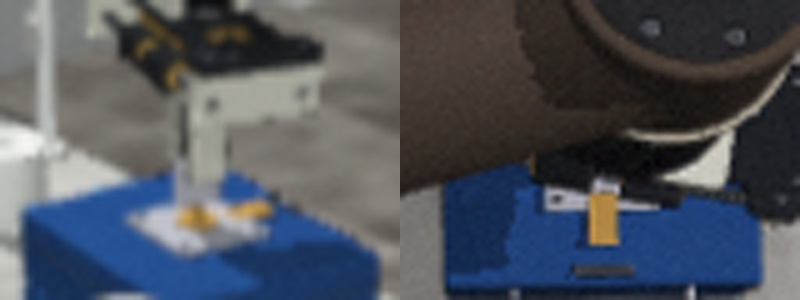

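The bolt is drawn clear of the keeper: there is a gap in the top view between (605,245) and (605,270). The moment rises at 1.75 rad, so the stop is reached. I'll nudge it slightly more, confirm it holds, and hand in.

```bash
python3 - <<'E'
from h import *
bot.goto([.4939,-.1178,.1203],q(LY-1.78,-1)); bot.sleep(.3); st()
t=cams.capture("top")
b=max(blobs(t,(340,220,370,250),brass,8),key=lambda b:b[0]); v=[onz(t,(b[1][0],r),.101) for r in(b[2][1],b[2][1]+b[2][3])]; print("bolt far end x",v[1])
print(bot.sign_off())
E
```

```text
t 15.92 tcp [ 0.494  -0.1176  0.1209] F [-1.9  2.8  9.1] M [0.93 0.68 0.31] w 0.0077 ff 30.1
bolt far end x [ 0.44098714 -0.10994668  0.101     ]
the job is handed in; nothing more can be done
None
```

The job is handed in at about 16 s: the middle key is fully in the lock, turned clockwise against its stop and still held, with the bolt drawn clear of its keeper and the other two keys left hanging.

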